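# File two slide boxes on end in the bench rack and close the bookend

### The arm

A 7-joint arm with a two-finger parallel gripper is mounted at the origin on a cart in front of the work surface, level with it; the furniture and walls round the work are solid. World frame = base frame: x ahead of the robot, y to its left, z up, the work surface at z = 0. Lengths are in m, angles in rad, forces in N, time in s.
With the tool pointing down it reaches from about 0.35 to 0.775 m from the base axis. Payload 3.1 kg.
Tool frame: the origin (TCP) lies midway between the tips of the shut fingers; the grasp point (between the pads) lies 19 mm behind it; x points along the fingers, y is the direction in which the jaws open and shut, and the axes are right-handed (so a half turn about x gives the same grasp; the last joint's range is limited). The gripper opens to 85 mm and grips with 20 to 120 N. Pads are 22 mm wide; open, the fingers measure 114 mm over their backs; the gripper's body (76 mm by 85 mm) begins 54 mm behind the grasp point. The pads swing forward as they close: fully open they stand 13 mm farther back than shut.
Start: joints at [-1.166, 0.311, 0.014, 1.512, -0.004, 1.319, -0.027], TCP at [0.238, 0.496, 0.231] pointing down, gripper open.
Joint ranges: [-2.7, 2.7], [-0.3, 1.91], [-1.27, 1.3], [0.12, 2.57], [-1.44, 4.58], [0.2, 2.03], [-3.05, 3.05]. Speed limits (rad/s): [2.79, 2.79, 3.14, 3.14, 3.14, 3.14, 3.14].

### API

Orientations are given as a unit quaternion [w, x, y, z].
In Python, from workcell import robot gives the robot as it stands. The module is installed in compiled form; this text tells all that it offers.
- The arm moves only by the tool step_arm, never from a script. Its arguments are lists of equal length, an entry for each row: "travel": the shift along the tool's x, y, z in mm, a list of three; "roll": the turn about the tool's x in rad; "grip": the closure, from 0 (fully open) to 1 (shut). In form: {"travel": [[tx, ty, tz], ...], "roll": [roll, ...], "grip": [grip, ...]}. A call has 1 to 12 rows; each row shifts and turns the commanded pose from where the row before left it, along the tool's axes as they then stand; what a row does not reach is not made up. A row lasts 1/12 s, in which the tool goes at most 41.7 mm and 7.16 degrees, less where a joint would pass 70% of its speed; a pose out of reach is approached as far as the arm can. A call with a gripper value outside its range is refused whole. The fingers move at their own pace and stop on an object; "newtons" is the grip in N (left out, the last holds). Time passes only in rows, so rows that do not move let the fingers close. It gives the time, the measured TCP pose, the force and the opening at its end, in the units of the state.
- robot.read_state(): the state, without advancing time (a new reading comes with each control period).
- robot.camera(name): name is "scene" or "top" or "wrist"; returns a dict with "img" (420x560x3 uint8, red, green, blue), "intrinsics" (3x3 intrinsics, pixels), "rvec" (rotation vector, rad) and "tvec" (3), from world to camera coordinates, as OpenCV has them. Camera axes: x right, y down, z forward; pixel columns grow to the right and rows downward; lengths in m; the calibration is good to about 2 mm. A picture is of the moment at which its call begins. There is no depth.
- robot.close_job(): hands the job in, once; it reports no verdict.
The state is a dict: "time_s": time; "qpos": joint angles; "joint_vel": joint speeds; "effort": joint torques, N m; "ee_pos": TCP position; "eef_rot": TCP orientation; "wrist_force": force on the tool from outside, world axes, zero at the start; "moment": the same for the moment, N m; "finger_gap": finger opening in m.
Only numpy, scipy, OpenCV 4.12 (cv2) and the standard library are available. Lean on these libraries where they do the work, as an engineer would, in place of code of your own. Each camera call takes 0.05 s, during which the arm holds its last target. There are 200 camera calls.

### The job

Two slide boxes with carrying handles lie one across the other on the bench. Stand both on end in the grey filing rack, handles up and side by side like books, so that the slides in them lie flat; then slide the rack's bookend up against them so that the row is held snugly against the end plate. Do not disturb the bottles, dish and small boxes standing about.

Things in the scene. Friction and masses are not known exactly. Their poses are not given: they have to be found in the camera images.
- rack: grey filing rack fixed to the bench, 200 mm wide (x), 345 mm long (y). Origin: on the bench below its middle; the row runs along y. Floor (rubber mat) 6 mm up, between side rails 16 mm high with 188 mm clear between them (centred on x = 0). At the +y end a fixed end plate 150 mm high, inner face at y = +140 mm. Boxes stand broad side to this plate, their 165 mm width along x.
- bookend (a joint): sliding steel bookend on the rack, 178 mm wide, top 86 mm above the bench; value in m toward the end plate. Its face, toward +y, is at rack y = -45 mm + value. Starts open (0 to 0.03), stays where left; sliding takes about 3 N, plus the boxes' friction when it pushes them. Two boxes snug against the end plate stop it at 0.113.
- bookend_knob (a point): middle of the bookend's upright black round grip knob, 22 mm across, standing from 20 to 72 mm above the bench (this point: 55 mm), 90 mm behind the bookend's face (toward -y of the rack); moves with the bookend
- upper_box: closed slide box, the upper one: 165 mm (x; 174 with clasp and hinge) by 206 mm (y) by 36 mm thick (z), 0.25 to 0.45 kg, lid fastened. At the start it lies flat, across the lower box, underside 36 mm above the bench, handle end overhanging. Origin: centre of its broad underside (mid-thickness is z = +18 mm). Carrying handle on its -y end; the plain +y end, 165 x 36 mm, is its foot.
- upper_box_grip (a point): middle of the upper box's steel handle bar, on its axis, axes as the box's (box x = 0, y = -148, z = +18 mm). Round bar 8 mm thick along x, free for 34 mm either side, 41 mm clear between bar and box. Gripped across it with 15 to 30 N the bar can turn between the fingers, creeping up to 8 mm toward their tips, and the box swings to hang upright. Standing, the bar is 251 mm above the foot.
- upper_box_foot (a point): middle of the upper box's foot end (box y = +103 mm, z = +18 mm)
- lower_box: closed slide box, the lower one: 165 mm (x; 174 with clasp and hinge) by 206 mm (y) by 36 mm thick (z), 0.25 to 0.45 kg, lid fastened. At the start it lies flat, on the bench under the upper box, handle end uncovered. Origin: centre of its broad underside (mid-thickness is z = +18 mm). Carrying handle on its -y end; the plain +y end, 165 x 36 mm, is its foot.
- lower_box_grip (a point): middle of the lower box's steel handle bar, on its axis, axes as the box's (box x = 0, y = -148, z = +18 mm). Round bar 8 mm thick along x, free for 34 mm either side, 41 mm clear between bar and box. Gripped across it with 15 to 30 N the bar can turn between the fingers, creeping up to 8 mm toward their tips, and the box swings to hang upright. Standing, the bar is 251 mm above the foot.
- lower_box_foot (a point): middle of the lower box's foot end (box y = +103 mm, z = +18 mm)
- stain_bottle: bystander: stain bottle, white with red screw cap, 60 mm across, 135 mm tall; origin at the centre of its underside
- oil_bottle: bystander: small amber oil bottle with black cap, 31 mm across, 68 mm tall; origin at the centre of its underside
- dish: bystander: lidded petri dish, 90 mm across, 14 mm high; origin at the centre of its underside
- coverslip_box: bystander: small white cover-slip box, 33 x 33 x 16 mm; origin at the centre of its underside
- spare_case: bystander: upright round screw case of an objective, amber with black foot, 38 mm across, 63 mm tall; origin at the centre of its underside

How it is judged:
By the outcome, as a careful person would: the job done as asked, in the order asked, and still so for the second after the job is handed in, with the robot touching nothing.
It also fails if it takes over 72 s, if anything falls off the work surface, if the arm or the gripper's body presses on something with over 40 N, if the wrist force passes 120 N, or if a joint passes its speed limit or range.

## Working session

There is one attempt and no reset: what is moved stays moved. The work goes in short steps, Python scripts to look and compute and a tool call to move; the robot and the scene stay as the last step left them, time stands still between calls to the robot, and variables do not carry over. Pictures are saved under pics/ and viewed, about 8 in all and at most 12, crops included, and the job is handed in when it is done.

Besides the shell and the picture viewer there is one more tool, called after "Emit:" as name(argument=value, ...), one argument or row to a line, values as JSON. step_arm: Moves the arm, as the interface text tells. Its arguments: {"type":"object","properties":{"travel":{"type":"array"},"roll":{"type":"array"},"grip":{"type":"array"},"newtons":{"type":"number"}},"required":["travel","roll","grip"]}

```bash
mkdir -p pics
cat > h.py <<'E'
import numpy as np, cv2
from scipy.spatial.transform import Rotation as R
from workcell import robot
def cam(n,save=None):
    c=robot.camera(n)
    if save: cv2.imwrite('pics/'+save,c['img'][:,:,::-1])
    return c
def ray(c,uv):
    M=cv2.Rodrigues(np.array(c['rvec'],float))[0];t=np.array(c['tvec'],float).ravel()
    o=-M.T@t; d=M.T@np.linalg.inv(c['intrinsics'])@np.array([uv[0],uv[1],1.]); return o,d
def onz(c,uv,z):
    o,d=ray(c,uv); return o+d*(z-o[2])/d[2]
def proj(c,P):
    return cv2.projectPoints(np.array(P,float).reshape(-1,3),np.array(c['rvec'],float),np.array(c['tvec'],float),np.array(c['intrinsics']),None)[0].reshape(-1,2)
def tool(dw,q=None):
    s=robot.read_state(); q=s['eef_rot'] if q is None else q
    return R.from_quat(np.roll(q,-1)).inv().apply(dw)*1000
E
python3 - <<'E'
from h import *
s=robot.read_state();print(s)
print(R.from_quat(np.roll(s['eef_rot'],-1)).as_matrix().round(3))
for n in('top','scene'):
    c=cam(n,n+'0.png');print(n,ray(c,(280,210)))
E
```

```text
{'time_s': 0.0, 'qpos': array([-1.16570223,  0.3117159 ,  0.01400589,  1.51306715, -0.00437112,
        1.31919905, -0.02721771]), 'joint_vel': array([ 0.00038681, -0.00075552,  0.00121394,  0.00240313,  0.00035559,
        0.00041004, -0.00093512]), 'effort': array([-2.61717969e-04, -3.79928076e+01,  1.45773520e-01, -2.30597913e+01,
        1.21922806e-02,  1.37851216e-02,  4.09786551e-07]), 'ee_pos': array([0.23733037, 0.49534595, 0.23022241]), 'eef_rot': array([ 0.68939903,  0.15581426,  0.68967935, -0.15745882]), 'wrist_force': array([ 0.34977709,  0.85425634, -0.45987072]), 'moment': array([ 0.0102176 , -0.02507996,  0.00402491]), 'finger_gap': 0.08539913662946412}
[[-0.001  0.432  0.902]
 [-0.002  0.902 -0.432]
 [-1.    -0.002  0.   ]]
top (array([ 0.39756183, -0.11291593,  1.23797639]), array([ 0.10980443,  0.02436506, -0.99378819]))
scene (array([-0.05170089, -0.4375456 ,  0.79961615]), array([ 0.57454888,  0.34896074, -0.74082089]))
```

View pics/top0.png

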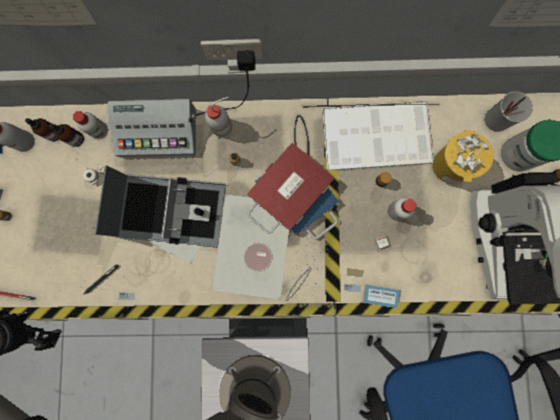

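View pics/scene0.png

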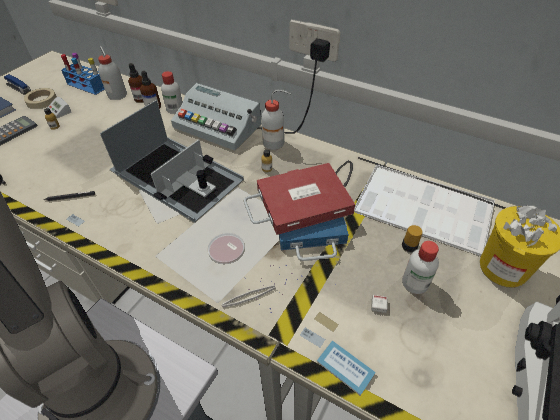

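The top view shows the rack at left, with its end plate near (120,200) and knob near (200,212). The red box lies over the blue one; the red handle is near (266,217) and the blue near (323,228). The scene view agrees. I'll enlarge the top view for exact pixels.

Run:
```python
import cv2
a=cv2.imread('pics/top0.png')[130:260,90:350];cv2.imwrite('pics/crop0.png',cv2.resize(a,None,fx=3,fy=3,interpolation=2))
b=cv2.imread('pics/scene0.png')[90:280,95:365];cv2.imwrite('pics/crop1.png',cv2.resize(b,None,fx=2.9,fy=2.9,interpolation=2))
```

```text
(no output)
```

View pics/crop0.png

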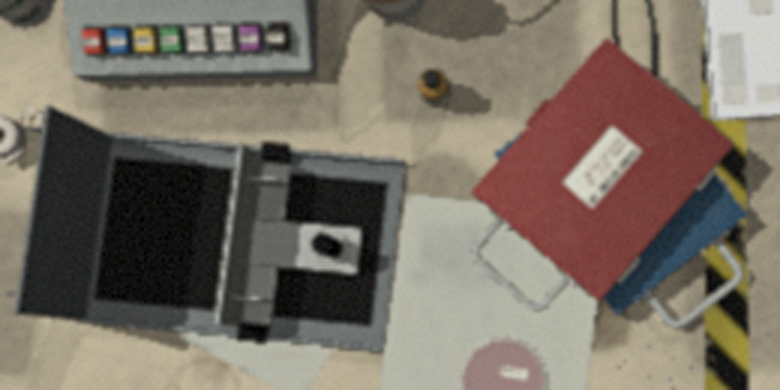

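View pics/crop1.png

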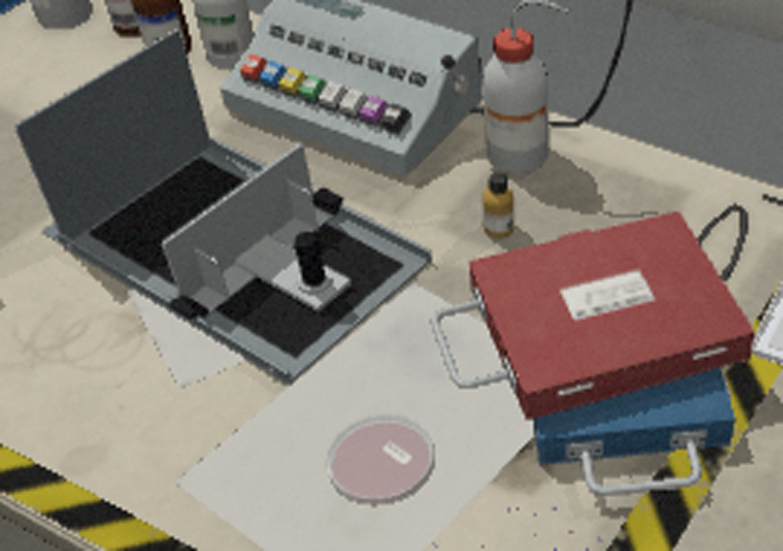

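```bash
cat > m.py <<'E'
from h import *
c=robot.camera('top'); s=robot.camera('scene')
T=lambda u,v:(90+u/3,130+v/3); S=lambda u,v:(95+u/2.9,90+v/2.9)
def p(n,uv,z,cc=c): print(n,onz(cc,uv,z).round(4)[:2])
for k in [(608,40),(735,150),(603,300),(475,190)]: p('red',T(*k),.072)
for k in [(478,252),(541,308),(510,282)]: p('redbar',T(*k),.054)
for k in [(435,315),(458,382)]: p('redbarS',S(*k),.054,s)
for k in [(680,325),(740,285),(712,307)]: p('blubar',T(*k),.018)
for k in [(590,485),(697,480)]: p('blubarS',S(*k),.018,s)
for k in [(405,163),(378,350)]: p('rackend',T(*k),.016)
for k in [(48,108),(18,312)]: p('platetop',T(*k),.15)
for k in [(240,148),(218,310)]: p('bookend top',T(*k),.086)
p('knob',T(325,241),.072); p('knobS',S(308,238),.072,s)
for n,k,z in [('dish',T(503,378),.014),('oil',T(432,77),.068)]: p(n,k,z)
p('stain',(407,205),.135);p('case',(384,178),.063);p('cov',(382,242),.016)
E
python3 m.py
```

```text
red [ 0.725  -0.1252]
red [ 0.6117 -0.247 ]
red [ 0.4676 -0.1152]
red [0.5774 0.0078]
redbar [0.5182 0.0071]
redbar [ 0.4619 -0.0544]
redbar [ 0.488  -0.0242]
redbarS [0.5174 0.0114]
redbarS [ 0.4618 -0.0481]
blubar [ 0.4443 -0.1922]
blubar [ 0.4835 -0.2536]
blubar [ 0.4618 -0.2248]
blubarS [ 0.4457 -0.1821]
blubarS [ 0.4921 -0.2557]
rackend [0.6156 0.0857]
rackend [0.4245 0.1129]
platetop [0.6504 0.3969]
platetop [0.4615 0.4172]
bookend top [0.6213 0.2359]
bookend top [0.4638 0.2543]
knob [0.53   0.1549]
knobS [0.5293 0.1565]
dish [ 0.3944 -0.0132]
oil [0.6925 0.0504]
stain [ 0.5265 -0.4339]
case [ 0.6163 -0.3921]
cov [ 0.43   -0.3878]
```

Measurements agree with the stated sizes: red width 166 mm, bookend opening about 22 mm, and the knob matches in both views. I'm moving above the red bar.

Emit:
step_arm(
  travel=[
    [3, -24, 30],
    [3, -24, 30],
    [3, -24, 30],
    [3, -24, 30],
    [3, -24, 30],
    [3, -24, 30],
    [3, -24, 30],
    [3, -24, 30],
    [3, -24, 30],
    [3, -24, 30],
    [3, -24, 30],
    [3, -24, 30],
  ],
  roll=[0, 0, 0, 0, 0, 0, 0, 0, 0, 0, 0, 0],
  grip=[0.5, 0.5, 0.5, 0.5, 0.5, 0.5, 0.5, 0.5, 0.5, 0.5, 0.5, 0.5],
)

```text
time_s: 1.2
ee_pos: [0.4382, 0.079, 0.1953]
eef_rot: [0.69, 0.157, 0.689, -0.156]
wrist_force: [0.2, 0.5, 1.0]
finger_gap: 0.0429
```

Emit:
step_arm(
  travel=[
    [0, -23, 30],
    [0, -23, 30],
    [0, -24, 30],
    [0, 0, 0],
    [0, 0, 0],
    [0, 0, 0],
    [0, 0, 0],
    [0, 0, 0],
    [0, 0, 0],
    [0, 0, 0],
    [0, 0, 0],
    [0, 0, 0],
  ],
  roll=[0, 0, 0, -0.12, -0.12, -0.12, -0.12, -0.12, -0.12, -0.12, -0.12, -0.12],
  grip=[0.5, 0.5, 0.5, 0.5, 0.5, 0.5, 0.5, 0.5, 0.5, 0.5, 0.5, 0.5],
)

```text
time_s: 2.2
ee_pos: [0.4886, -0.0212, 0.1951]
eef_rot: [0.671, -0.222, 0.671, 0.222]
wrist_force: [-0.5, -0.4, -0.3]
finger_gap: 0.0425
```

Emit:
step_arm(
  travel=[
    [0, 0, 0],
    [0, 0, 0],
    [0, 0, 0],
  ],
  roll=[-0.1, -0.09, 0],
  grip=[0.5, 0.5, 0.5],
)

```text
time_s: 2.45
ee_pos: [0.4886, -0.0212, 0.1951]
eef_rot: [0.648, -0.283, 0.648, 0.283]
wrist_force: [-0.4, 0.2, 0.4]
finger_gap: 0.0425
```

Run:
```python
from h import *
s=robot.read_state();print(s['time_s'],s['qpos'].round(2),s['ee_pos'],s['finger_gap'])
print(R.from_quat(np.roll(s['eef_rot'],-1)).as_matrix().round(3))
c=cam('wrist','w1.png'); print(proj(c,[[.488,-.0225,.054],[.488+.68*.035,-.0225+.735*.035,.054],[.488-.68*.035,-.0225-.735*.035,.054]]), ray(c,(280,210)))
```

```text
2.45 [-0.25  0.21  0.31  1.74 -0.07  1.2   2.47] [ 0.48860624 -0.02119869  0.19513648] 0.04253052220901527
[[-0.    -0.734  0.679]
 [ 0.     0.679  0.734]
 [-1.     0.    -0.   ]]
[[278.1115147  195.45428638]
 [278.09369477 236.12330684]
 [278.13051379 152.09418692]] (array([ 0.44218324, -0.07188035,  0.33792405]), array([ 0.17977899,  0.2016168 , -0.9628421 ]))
```

View pics/w1.png

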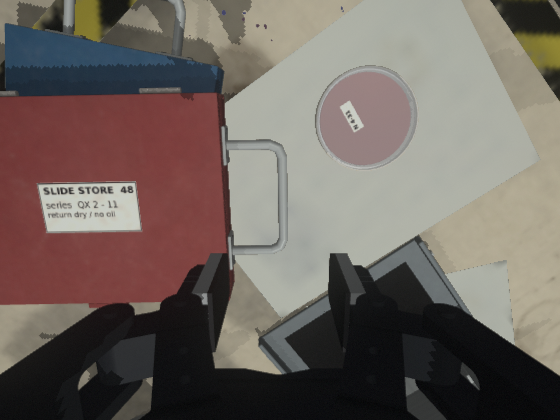

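The wrist view shows the red bar as a vertical line at column 283, rows 140–252. That is about 3.5 mm toward tool +y from the jaw centre, so I'll correct for it, descend and grip.

Emit:
step_arm(
  travel=[
    [0, 3.5, 0],
    [20, 0, 0],
    [25, 0, 0],
    [25, 0, 0],
    [25, 0, 0],
    [25, 0, 0],
    [20, 0, 0],
    [15, 0, 0],
    [8, 0, 0],
    [0, 0, 0],
    [0, 0, 0],
  ],
  roll=[0, 0, 0, 0, 0, 0, 0, 0, 0, 0, 0],
  grip=[0.5, 0.5, 0.5, 0.5, 0.5, 0.5, 0.5, 0.5, 0.5, 0.5, 0.5],
)

```text
time_s: 3.42
ee_pos: [0.4864, -0.0188, 0.0325]
eef_rot: [0.648, -0.283, 0.648, 0.283]
wrist_force: [-0.3, -0.5, -0.5]
finger_gap: 0.0427
```

Emit:
step_arm(
  travel=[
    [0, 0, 0],
    [0, 0, 0],
    [0, 0, 0],
    [0, 0, 0],
    [0, 0, 0],
    [0, 0, 0],
    [0, 0, 0],
    [0, 0, 0],
  ],
  roll=[0, 0, 0, 0, 0, 0, 0, 0],
  grip=[1, 1, 1, 1, 1, 1, 1, 1],
  newtons=25,
)

```text
time_s: 4.08
ee_pos: [0.4871, -0.0187, 0.0329]
eef_rot: [0.649, -0.283, 0.647, 0.283]
wrist_force: [0.5, 0.5, 3.6]
finger_gap: 0.0072
```

Emit:
step_arm(
  travel=[
    [-16.5, -0.5, 0],
    [-16.5, -1.5, 0],
    [-16, -2.5, 0],
    [-16, -3.5, 0],
    [-16, -5, 0],
    [-15.5, -6, 0],
    [-15, -7, 0],
    [-14.5, -7.5, 0],
    [-14, -8.5, 0],
    [-13.5, -9.5, 0],
    [-12.5, -10.5, 0],
    [-12, -11, 0],
  ],
  roll=[0, 0, 0, 0, 0, 0, 0, 0, 0, 0, 0, 0],
  grip=[1, 1, 1, 1, 1, 1, 1, 1, 1, 1, 1, 1],
)

```text
time_s: 5.08
ee_pos: [0.5388, -0.0688, 0.2095]
eef_rot: [0.647, -0.282, 0.649, 0.283]
wrist_force: [0.7, -0.8, -2.3]
finger_gap: 0.0066
```

Emit:
step_arm(
  travel=[
    [-11.5, -12, 0],
    [-11, -12.5, 0],
    [-10.5, -13, 0],
    [-9.5, -13.5, 0],
    [-9, -14, 0],
    [-8, -14.5, 0],
    [-8, -15, 0],
    [-8, -15, 0],
    [-8, -15, 0],
    [-8, -14, 0],
    [-8, -10, 0],
    [-8, -5, 0],
  ],
  roll=[0, 0, 0, 0, 0, 0, 0, 0, 0, 0, 0, 0],
  grip=[1, 1, 1, 1, 1, 1, 1, 1, 1, 1, 1, 1],
)

```text
time_s: 6.08
ee_pos: [0.652, -0.1744, 0.3149]
eef_rot: [0.647, -0.281, 0.65, 0.283]
wrist_force: [-0.7, 0.1, -3.5]
finger_gap: 0.0066
```

Run:
```python
from h import *
s=robot.read_state();print(s['time_s'],s['qpos'].round(2),s['ee_pos'],s['finger_gap'],s['wrist_force'])
cam('scene','s1.png')
```

```text
6.0833 [ 0.06  0.59  0.37  0.92 -0.2   1.67  2.74] [ 0.65199319 -0.17439491  0.31487774] 0.006616208095246866 [-0.72478885  0.11636797 -3.46430954]
```

View pics/s1.png

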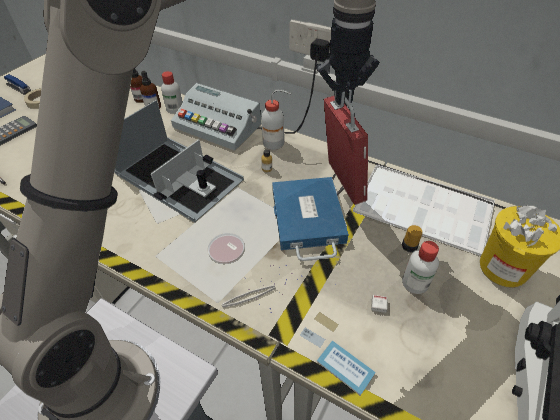

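The red box hangs upright over the desk. The blue one appears not to have moved, its bar near (322,255). I'm carrying red to the rack at raised height.

Emit:
step_arm(
  travel=[
    [-10, 5, 3],
    [-10, 12, 6],
    [-10, 20, 10],
    [-8, 24, 12],
    [-6, 26, 13],
    [-6, 28, 14],
    [-5, 28, 14],
    [-5, 28, 14],
    [0, 28, 14],
    [0, 26, 13],
    [0, 22, 11],
    [0, 14, 8],
  ],
  roll=[0, 0, 0, 0, 0, 0, 0, 0, 0, 0, 0, 0],
  grip=[1, 1, 1, 1, 1, 1, 1, 1, 1, 1, 1, 1],
)

```text
time_s: 7.13
ee_pos: [0.5473, 0.1073, 0.3786]
eef_rot: [0.647, -0.284, 0.647, 0.287]
wrist_force: [-0.5, 0.6, -2.6]
finger_gap: 0.0068
```

Emit:
step_arm(
  travel=[
    [0, 0, 0],
    [0, 0, 0],
    [0, 0, 0],
    [0, 0, 0],
    [0, 0, 0],
    [0, 0, 0],
    [0, 0, 0],
    [0, 0, 0],
    [0, 0, 0],
    [0, 0, 0],
    [0, 0, 0],
    [0, 0, 0],
  ],
  roll=[0.04, 0.08, 0.09, 0.09, 0.09, 0.09, 0.09, 0.09, 0.09, 0.09, 0.08, 0.022],
  grip=[1, 1, 1, 1, 1, 1, 1, 1, 1, 1, 1, 1],
)

```text
time_s: 8.13
ee_pos: [0.549, 0.1032, 0.3783]
eef_rot: [0.706, 0.042, 0.706, -0.041]
wrist_force: [-0.1, -0.0, -3.8]
finger_gap: 0.0066
```

Run:
```python
from h import *
s=robot.read_state();print(s['time_s'],s['qpos'].round(2),s['ee_pos'],s['finger_gap'],s['wrist_force'])
print(R.from_quat(np.roll(s['eef_rot'],-1)).as_matrix().round(3))
print(tool(np.array([.553,.368,.375])-s['ee_pos']))
```

```text
8.1333 [-0.52  0.32  0.44  1.18 -0.14  1.68  1.34] [0.5489521  0.10319418 0.37833351] 0.006633895016187411 [-0.13490377 -0.03722961 -3.80904812]
[[-0.001  0.118  0.993]
 [ 0.002  0.993 -0.118]
 [-1.     0.002 -0.001]]
[  3.80033742 263.4259344  -27.2388365 ]
```

Emit:
step_arm(
  travel=[
    [0, 8, -1],
    [0, 16, -2],
    [0, 24, -3],
    [0, 30, -3],
    [0, 30, -3],
    [0, 30, -3],
    [0, 30, -3],
    [0, 30, -3],
    [0, 26, -2],
    [0, 20, -2],
    [0, 12, -1],
    [0, 7, -1],
  ],
  roll=[0, 0, 0, 0, 0, 0, 0, 0, 0, 0, 0, 0],
  grip=[1, 1, 1, 1, 1, 1, 1, 1, 1, 1, 1, 1],
)

```text
time_s: 9.13
ee_pos: [0.553, 0.37, 0.3769]
eef_rot: [0.705, 0.04, 0.707, -0.039]
wrist_force: [-0.3, -0.0, -2.9]
finger_gap: 0.0068
```

Emit:
step_arm(
  travel=[
    [10, 0, 0],
    [15, 0, 0],
    [15, 0, 0],
    [15, 0, 0],
    [10, 0, 0],
    [5, 0, 0],
    [0, 0, 0],
    [0, 0, 0],
  ],
  roll=[0, 0, 0, 0, 0, 0, 0, 0],
  grip=[1, 1, 1, 1, 1, 1, 1, 1],
)

```text
time_s: 9.8
ee_pos: [0.5548, 0.3658, 0.3083]
eef_rot: [0.706, 0.042, 0.706, -0.042]
wrist_force: [-0.3, -0.2, -2.7]
finger_gap: 0.0068
```

Run:
```python
from h import *
s=robot.read_state();print(s['time_s'],s['ee_pos'],s['finger_gap'],s['wrist_force'])
t=cam('top');s=cam('scene')
a=cv2.resize(t['img'][110:270,80:280],None,fx=2.5,fy=2.5,interpolation=2);b=cv2.resize(s['img'][70:230,95:255],None,fx=2.5,fy=2.5,interpolation=2)
cv2.imwrite('pics/c2.png',np.hstack([a[:400,:400],b])[:,:,::-1])
```

```text
9.8 [0.5547797  0.36578562 0.30832825] 0.006752852026524573 [-0.25693108 -0.21943478 -2.67193213]
```

View pics/c2.png

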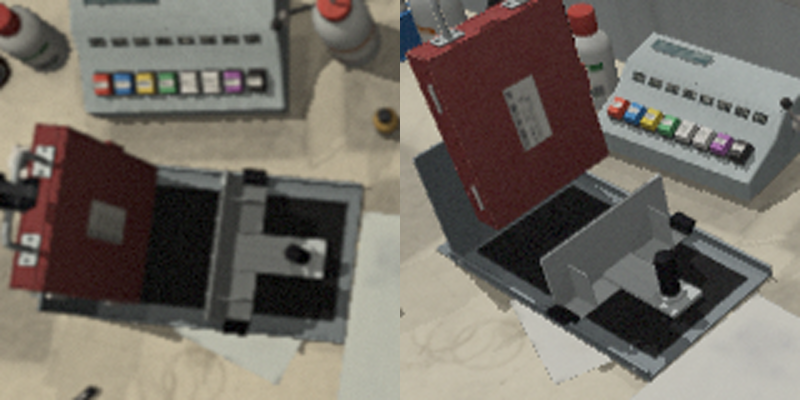

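Run:
```python
from h import *
t=robot.camera('top');s=robot.camera('scene')
T=lambda u,v:(80+u/2.5,110+v/2.5); S=lambda u,v:(95+(u-400)/2.5,70+v/2.5)
o=np.array([.541,.267]);X=np.array([.993,-.118]);Y=np.array([.118,.993])
def p(n,c,uv,z):
    w=onz(c,uv,z)[:2]; print(n,w.round(4),'rack',((w-o)@X).round(4),((w-o)@Y).round(4))
for z in(.07,.08):
  for k in [(157,165),(133,303)]: p('foot front %g'%z,t,T(*k),z)
  for k in [(608,157),(496,228)]: p('footS %g'%z,s,S(*k),z)
for k in [(350,200),(330,328)]: p('mat',t,T(*k),.006)
for k in [(362,184),(344,341)]: p('rackend',t,T(*k),.016)
for k in [(772,268),(650,379)]: p('rackendS',s,S(*k),.016)
for k in [(240,172),(219,324)]: p('bookendtop',t,T(*k),.086)
for k in [(662,178),(541,263)]: p('bookendtopS',s,S(*k),.086)
p('knob',t,T(294,252),.072);p('knob',s,S(664,252),.072)
p('plate base S',s,S(438,246),.006)
for uv in [T(0,0)]: pass
```

```text
foot front 0.07 [0.6362 0.3224] rack 0.088 0.0663
foot front 0.07 [0.4725 0.3464] rack -0.0774 0.0707
footS 0.07 [0.6357 0.3236] rack 0.0873 0.0674
footS 0.07 [0.4764 0.3487] rack -0.0737 0.0735
foot front 0.08 [0.6342 0.3187] rack 0.0864 0.0623
foot front 0.08 [0.4718 0.3424] rack -0.0776 0.0667
footS 0.08 [0.6262 0.3132] rack 0.0792 0.0559
footS 0.08 [0.4692 0.3379] rack -0.0797 0.0619
mat [0.5998 0.1029] rack 0.0778 -0.156
mat [0.4416 0.1271] rack -0.0822 -0.1507
rackend [0.6179 0.0863] rack 0.0977 -0.1704
rackend [0.4253 0.108 ] rack -0.0962 -0.1715
rackendS [0.6149 0.0835] rack 0.0951 -0.1735
rackendS [0.417  0.1012] rack -0.1036 -0.1793
bookendtop [0.6225 0.2182] rack 0.0867 -0.0388
bookendtop [0.4455 0.2396] rack -0.0916 -0.0385
bookendtopS [0.6195 0.228 ] rack 0.0826 -0.0295
bookendtopS [0.4463 0.2509] rack -0.0921 -0.0271
knob [0.5287 0.157 ] rack 0.0007 -0.1107
knob [0.5326 0.161 ] rack 0.0041 -0.1063
plate base S [0.466  0.4545] rack -0.0966 0.1773
```

Both views put the foot's front face at rack y≈68 mm and about 5 mm too far toward +x. I'll correct that and lower.

Emit:
step_arm(
  travel=[
    [0, 3, -1],
    [0, 5, -2],
    [0, 5, -1],
    [0, 3, 0],
    [5, 0, 0],
    [10, 0, 0],
    [10, 0, 0],
    [10, 0, 0],
    [10, 0, 0],
    [5, 0, 0],
    [0, 0, 0],
    [0, 0, 0],
  ],
  roll=[0, 0, 0, 0, 0, 0, 0, 0, 0, 0, 0, 0],
  grip=[1, 1, 1, 1, 1, 1, 1, 1, 1, 1, 1, 1],
)

```text
time_s: 11.0
ee_pos: [0.5527, 0.382, 0.2574]
eef_rot: [0.706, 0.042, 0.706, -0.042]
wrist_force: [-0.4, -0.2, -2.6]
finger_gap: 0.0065
```

Run:
```python
from h import *
s=robot.read_state();print(s['time_s'],s['ee_pos'],s['finger_gap'],s['wrist_force'])
t=cam('top');s=cam('scene')
a=cv2.resize(t['img'][110:270,80:240],None,fx=2.5,fy=2.5,interpolation=2);b=cv2.resize(s['img'][70:230,95:255],None,fx=2.5,fy=2.5,interpolation=2)
cv2.imwrite('pics/c3.png',np.hstack([a[:400,:400],b])[:,:,::-1])
```

```text
11.0 [0.55268622 0.38201995 0.25736721] 0.006486557637162862 [-0.43328415 -0.19507151 -2.6385864 ]
```

View pics/c3.png

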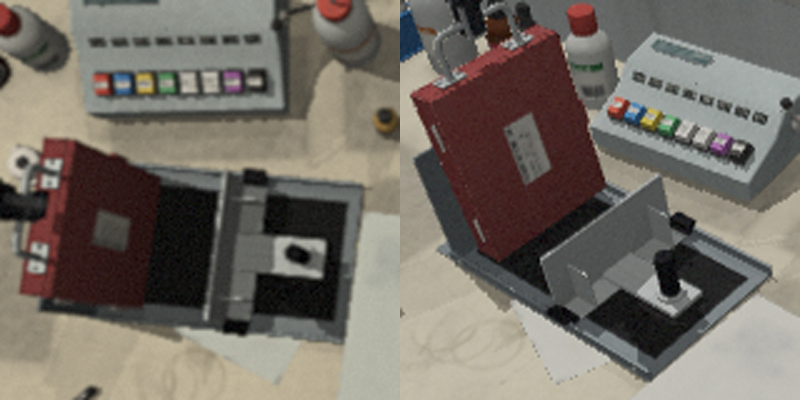

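Run:
```python
from h import *
t=robot.camera('top');s=robot.camera('scene')
T=lambda u,v:(80+u/2.5,110+v/2.5); S=lambda u,v:(95+(u-400)/2.5,70+v/2.5)
o=np.array([.541,.267]);X=np.array([.993,-.118]);Y=np.array([.118,.993])
def p(n,c,uv,z):
    w=onz(c,uv,z)[:2]; print(n,w.round(4),'rack',((w-o)@X).round(4),((w-o)@Y).round(4))
for z in(.02,.028):
  for k in [(160,180),(142,306)]: p('foot front %g'%z,t,T(*k),z)
  for k in [(607,190),(495,262)]: p('footS %g'%z,s,S(*k),z)
```

```text
foot front 0.02 [0.6274 0.3368] rack 0.0776 0.0795
foot front 0.02 [0.4718 0.3548] rack -0.0791 0.0791
footS 0.02 [0.6305 0.334 ] rack 0.081 0.0771
footS 0.02 [0.4684 0.3616] rack -0.0832 0.0853
foot front 0.028 [0.6259 0.3339] rack 0.0764 0.0764
foot front 0.028 [0.4713 0.3518] rack -0.0792 0.076
footS 0.028 [0.6235 0.326 ] rack 0.075 0.0684
footS 0.028 [0.4631 0.3534] rack -0.0876 0.0766
```

Emit:
step_arm(
  travel=[
    [0, 3, 0],
    [0, 4, 0],
    [4, 0, 0],
    [3, 0, 0],
    [2, 0, 0],
    [2, 0, 0],
    [0, 0, 0],
  ],
  roll=[0, 0, 0, 0, 0, 0, 0],
  grip=[1, 1, 1, 1, 1, 1, 1],
)

```text
time_s: 11.78
ee_pos: [0.5535, 0.3886, 0.2459]
eef_rot: [0.705, 0.042, 0.706, -0.042]
wrist_force: [0.1, 0.3, -3.7]
finger_gap: 0.0067
```

Emit:
step_arm(
  travel=[
    [2, 0, 0],
    [2, 0, 0],
    [0, 0, 0],
  ],
  roll=[0, 0, 0],
  grip=[1, 1, 1],
)

```text
time_s: 12.03
ee_pos: [0.5542, 0.389, 0.2433]
eef_rot: [0.706, 0.042, 0.705, -0.042]
wrist_force: [-0.1, -0.3, -2.0]
finger_gap: 0.0067
```

Emit:
step_arm(
  travel=[
    [2, 0, 0],
    [2, 0, 0],
    [0, 0, 0],
  ],
  roll=[0, 0, 0],
  grip=[1, 1, 1],
)

```text
time_s: 12.28
ee_pos: [0.5549, 0.3905, 0.2431]
eef_rot: [0.708, 0.044, 0.704, -0.04]
wrist_force: [-0.4, -0.1, 7.0]
finger_gap: 0.0068
```

Emit:
step_arm(
  travel=[
    [2, 0, 0],
    [1, 0, 0],
    [0, 0, 0],
  ],
  roll=[0, 0, 0],
  grip=[1, 1, 1],
)

```text
time_s: 12.53
ee_pos: [0.5552, 0.3918, 0.2429]
eef_rot: [0.709, 0.045, 0.703, -0.038]
wrist_force: [-2.3, -0.6, 14.5]
finger_gap: 0.0069
```

```bash
cat > scan.py <<'E'
from h import *
O=np.array([.541,.267]);X=np.array([.993,-.118]);Y=np.array([.118,.993])
def W(x,y,z): return [*(O+x*X+y*Y),z]
def scan(c,x,z,ys,ch=0):
    return [int(v) for v in cv2.remap(c['img'],*[proj(c,[W(x,y,z) for y in ys])[:,i].astype(np.float32).reshape(1,-1) for i in(0,1)],cv2.INTER_LINEAR)[0,:,ch]]
if __name__=='__main__':
    t=robot.camera('top')
    ys=np.arange(.06,.145,.004)
    for x in(-.05,.05): print('foot',x,list(zip((ys*1000).round().astype(int).tolist(),scan(t,x,.006,ys),scan(t,x,.006,ys,2))))
    ys=np.arange(.07,.17,.004)
    for x in(-.06,.06): print('top',x,list(zip((ys*1000).round().astype(int).tolist(),scan(t,x,.212,ys),scan(t,x,.212,ys,2))))
E
python3 scan.py
```

```text
foot -0.05 [(60, 9, 6), (64, 16, 12), (68, 18, 17), (72, 17, 14), (76, 9, 8), (80, 17, 16), (84, 17, 10), (88, 36, 20), (92, 38, 17), (96, 41, 18), (100, 40, 17), (104, 42, 20), (108, 42, 22), (112, 41, 18), (116, 46, 24), (120, 44, 22), (124, 44, 22), (128, 44, 19), (132, 44, 19), (136, 45, 20), (140, 45, 19), (144, 45, 20)]
foot 0.05 [(60, 11, 13), (64, 15, 13), (68, 16, 14), (72, 14, 15), (76, 14, 12), (80, 12, 8), (84, 16, 14), (88, 33, 18), (92, 41, 19), (96, 42, 20), (100, 38, 18), (104, 41, 17), (108, 43, 20), (112, 43, 21), (116, 41, 21), (120, 42, 20), (124, 41, 18), (128, 40, 14), (132, 47, 25), (136, 46, 22), (140, 46, 24), (144, 48, 25)]
top -0.06 [(70, 48, 22), (74, 47, 20), (78, 47, 20), (82, 48, 20), (86, 50, 22), (90, 52, 24), (94, 52, 26), (98, 53, 25), (102, 61, 27), (106, 97, 46), (110, 105, 44), (114, 106, 53), (118, 120, 64), (122, 116, 61), (126, 110, 55), (130, 112, 54), (134, 107, 45), (138, 129, 91), (142, 148, 121), (146, 150, 123), (150, 146, 120), (154, 139, 113), (158, 144, 118), (162, 149, 122), (166, 146, 118)]
top 0.06 [(70, 46, 19), (74, 52, 27), (78, 50, 24), (82, 49, 24), (86, 48, 23), (90, 51, 24), (94, 53, 27), (98, 47, 22), (102, 56, 23), (106, 99, 44), (110, 116, 51), (114, 114, 84), (118, 159, 147), (122, 170, 162), (126, 163, 153), (130, 160, 142), (134, 123, 80), (138, 147, 112), (142, 189, 168), (146, 179, 160), (150, 111, 98), (154, 78, 71), (158, 122, 111), (162, 187, 168), (166, 206, 183)]
```

Emit:
step_arm(
  travel=[
    [-5, 0, 0],
    [0, -4, 0],
    [0, -4, 0],
    [0, -4, 0],
    [0, -3, 0],
    [0, 0, 0],
    [0, 0, 0],
  ],
  roll=[0, 0, 0, 0, 0, 0, 0],
  grip=[1, 1, 1, 1, 1, 1, 1],
)

```text
time_s: 13.17
ee_pos: [0.5534, 0.3733, 0.2426]
eef_rot: [0.707, 0.043, 0.705, -0.042]
wrist_force: [1.3, -0.4, 6.6]
finger_gap: 0.0069
```

```bash
python3 scan.py | cut -c1-700; python3 -c "
from h import *;print(robot.read_state()['wrist_force'])"
```

```text
foot -0.05 [(60, 14, 10), (64, 16, 16), (68, 14, 13), (72, 14, 16), (76, 12, 14), (80, 14, 14), (84, 17, 10), (88, 34, 15), (92, 33, 9), (96, 39, 20), (100, 39, 17), (104, 39, 15), (108, 39, 18), (112, 43, 22), (116, 42, 20), (120, 43, 20), (124, 42, 15), (128, 43, 23), (132, 43, 19), (136, 47, 24), (140, 45, 24), (144, 46, 23)]
foot 0.05 [(60, 17, 14), (64, 16, 16), (68, 15, 12), (72, 16, 13), (76, 14, 11), (80, 16, 15), (84, 20, 16), (88, 34, 21), (92, 38, 18), (96, 38, 18), (100, 40, 20), (104, 42, 20), (108, 40, 19), (112, 41, 19), (116, 39, 13), (120, 42, 20), (124, 43, 21), (128, 43, 16), (132, 45, 25), (136, 45, 20), (140, 44, 19), (144, 45, 23)]
top -0.06 [(70, 47, 24), (74, 50, 25), (78, 50, 21), (82, 50, 26), (86, 58, 26), (90, 95, 44), (94, 108, 47), (98, 101, 45), (102, 108, 48), (106, 111, 49), (110, 115, 56), (114, 117, 59), (118, 113, 52), (122, 114, 71), (126, 141, 113), (130, 144, 118), (134, 143, 117), (138, 147, 119), (142, 147, 119), (146, 149, 122), (150, 145, 118), (154, 139, 114), (158, 145, 119), (162, 148, 120), (166, 144, 117)]
top 0.06 [(70, 48, 24), (74, 48, 22), (78, 47, 24), (82, 45, 20), (86, 58, 26), (90, 99, 45), (94, 115, 51), (98, 107, 71), (102, 147, 135), (106, 150, 137), (110, 135, 123), (114, 165, 148), (118, 141, 101), (122, 111, 62), (126, 110, 85), (130, 79, 69), (134, 76, 68), (138, 137, 121), (142, 188, 167), (146, 177, 157), (150, 112, 100), (154, 75, 69), (158, 122, 110), (162, 185, 168), (166, 205, 182)]
[ 0.88928658 -0.41176569  6.23775988]
```

The box is upright, foot front 86.5 and top front 87.5. I'll hop it about 14 mm closer to the plate.

Emit:
step_arm(
  travel=[
    [-5, 0, 0],
    [-4, 0, 0],
    [0, 4, 0],
    [0, 4, 0],
    [0, 4, 0],
    [0, 2, 0],
    [3, 0, 0],
    [3, 0, 0],
    [2, 0, 0],
    [0, 0, 0],
  ],
  roll=[0, 0, 0, 0, 0, 0, 0, 0, 0, 0],
  grip=[1, 1, 1, 1, 1, 1, 1, 1, 1, 1],
)

```text
time_s: 14.05
ee_pos: [0.5541, 0.3881, 0.2429]
eef_rot: [0.706, 0.042, 0.705, -0.042]
wrist_force: [0.2, -0.1, 1.2]
finger_gap: 0.007
```

```bash
python3 scan.py | cut -c1-500; python3 -c "
from h import *;print(robot.read_state()['wrist_force'])"
```

```text
foot -0.05 [(60, 7, 7), (64, 17, 18), (68, 15, 16), (72, 16, 13), (76, 15, 14), (80, 14, 14), (84, 14, 12), (88, 18, 17), (92, 20, 19), (96, 29, 18), (100, 36, 15), (104, 40, 23), (108, 39, 16), (112, 37, 14), (116, 40, 18), (120, 38, 15), (124, 39, 15), (128, 43, 22), (132, 42, 20), (136, 43, 20), (140, 43, 20), (144, 44, 20)]
foot 0.05 [(60, 11, 13), (64, 18, 18), (68, 21, 18), (72, 14, 12), (76, 13, 10), (80, 12, 14), (84, 14, 12), (88, 15, 15), (92, 17, 12), (96, 29, 11), (100, 36, 17), (104, 37, 15), (108, 39, 18), (112, 38, 17), (116, 41, 16), (120, 40, 14), (124, 42, 16), (128, 45, 23), (132, 43, 17), (136, 42, 20), (140, 42, 19), (144, 44, 17)]
top -0.06 [(70, 46, 23), (74, 47, 23), (78, 48, 21), (82, 49, 23), (86, 49, 21), (90, 50, 25), (94, 53, 24), (98, 50, 23), (102, 72, 31), (106, 104, 47), (110, 101, 45), (114, 103, 54), (118, 119, 69), (122, 124, 76), (126, 120, 73), (130, 116, 61), (134, 101, 50), (138, 133, 98), (142, 149, 123), (146, 149, 122), (150, 147, 119), (154, 137, 112), (158, 143, 117), (162, 147, 119), (166, 147, 120)]
top 0.06 [(70, 45, 20), (74, 47, 22), (78, 49, 24), (82, 48, 23), (86, 52, 27), (90, 47, 22), (94, 47, 18), (98, 50, 24), (102, 78, 36), (106, 106, 47), (110, 101, 46), (114, 116, 88), (118, 147, 126), (122, 147, 125), (126, 162, 141), (130, 160, 135), (134, 118, 70), (138, 146, 119), (142, 189, 168), (146, 180, 160), (150, 112, 99), (154, 78, 71), (158, 122, 110), (162, 186, 165), (166, 204, 181)]
[0.11222563 0.22050166 2.69717725]
```

Emit:
step_arm(
  travel=[
    [0, 0, 0],
    [0, 0, 0],
    [0, 0, 0],
    [-4, 0, 0],
    [-8, 0, 0],
    [-12, 0, 0],
    [-15, 0, 0],
    [-15, 0, 0],
    [-10, 0, 0],
    [0, 0, 0],
  ],
  roll=[0, 0, 0, 0, 0, 0, 0, 0, 0, 0],
  grip=[0.65, 0.65, 0.65, 0.65, 0.65, 0.65, 0.65, 0.65, 0.65, 0.65],
)

```text
time_s: 14.93
ee_pos: [0.555, 0.3886, 0.3097]
eef_rot: [0.708, 0.043, 0.704, -0.041]
wrist_force: [-0.5, 0.3, 0.7]
finger_gap: 0.0296
```

```bash
python3 scan.py | cut -c1-480
python3 - <<'E'
from h import *
c=cam('top');h=cv2.cvtColor(c['img'],cv2.COLOR_RGB2HSV)
m=cv2.inRange(h,(95,90,30),(125,255,255)); m[:, :200]=0; m[:,345:]=0; m[:140]=0;m[250:]=0
k=max(cv2.findContours(m,0,2)[0],key=cv2.contourArea); print(cv2.contourArea(k))
b=cv2.boxPoints(cv2.minAreaRect(k)); 
P=np.array([onz(c,q,.036) for q in b])[:,:2]; print(P.round(4), [np.linalg.norm(P[i]-P[i-1]).round(4) for i in range(4)],P.mean(0))
E
```

```text
foot -0.05 [(60, 13, 7), (64, 19, 17), (68, 19, 19), (72, 13, 14), (76, 17, 13), (80, 16, 13), (84, 18, 17), (88, 17, 17), (92, 25, 18), (96, 30, 14), (100, 39, 18), (104, 39, 18), (108, 39, 18), (112, 38, 18), (116, 40, 20), (120, 40, 18), (124, 39, 14), (128, 41, 21), (132, 42, 20), (136, 42, 17), (140, 45, 21), (144, 44, 20)]
foot 0.05 [(60, 13, 13), (64, 13, 13), (68, 16, 16), (72, 16, 14), (76, 13, 11), (80, 11, 12), (84, 17, 13), (88, 14, 16), (92, 22, 19), (96, 33, 19), (100, 36, 16), (104, 40, 21), (108, 41, 19), (112, 36, 9), (116, 41, 21), (120, 40, 19), (124, 42, 19), (128, 40, 15), (132, 44, 19), (136, 43, 20), (140, 44, 20), (144, 43, 21)]
top -0.06 [(70, 46, 19), (74, 45, 21), (78, 46, 18), (82, 49, 23), (86, 48, 21), (90, 52, 23), (94, 92, 42), (98, 110, 50), (102, 102, 46), (106, 108, 50), (110, 111, 56), (114, 111, 57), (118, 113, 67), (122, 119, 67), (126, 106, 53), (130, 133, 98), (134, 144, 116), (138, 147, 120), (142, 145, 118), (146, 150, 122), (150, 145, 119), (154, 137, 110), (158, 144, 118), (162, 147, 120), (166, 146, 118)]
top 0.06 [(70, 45, 21), (74, 47, 22), (78, 45, 19), (82, 45, 21), (86, 41, 16), (90, 52, 27), (94, 91, 42), (98, 111, 48), (102, 102, 56), (106, 125, 106), (110, 138, 120), (114, 124, 101), (118, 139, 115), (122, 144, 108), (126, 112, 58), (130, 82, 57), (134, 76, 67), (138, 136, 121), (142, 186, 165), (146, 179, 159), (150, 110, 98), (154, 77, 69), (158, 122, 110), (162, 187, 166), (166, 205, 182)]
3403.5
[[ 0.6183 -0.0072]
 [ 0.7175 -0.1402]
 [ 0.5513 -0.2579]
 [ 0.4553 -0.1266]] [np.float64(0.2021), np.float64(0.1659), np.float64(0.2037), np.float64(0.1627)] [ 0.58560511 -0.1329562 ]
```

The red box stands upright: foot front 95, top front 92. Blue's bar, from its box outline, is at (0.4655,-0.2195) with yaw 35.8°, which matches the earlier ray. I'm going there.

Emit:
step_arm(
  travel=[
    [0, -14, 0],
    [0, -26, -1],
    [0, -36, -1],
    [0, -36, -1],
    [0, -36, -1],
    [0, -36, -1],
    [0, -36, -1],
    [0, -36, -1],
    [5, -36, -1],
    [5, -36, -1],
    [10, -36, -1],
    [10, -36, -1],
  ],
  roll=[0, 0, 0, 0, 0, 0, 0, 0, 0, 0, 0, 0],
  grip=[0.5, 0.5, 0.5, 0.5, 0.5, 0.5, 0.5, 0.5, 0.5, 0.5, 0.5, 0.5],
)

```text
time_s: 16.03
ee_pos: [0.4943, -0.0094, 0.275]
eef_rot: [0.706, 0.042, 0.706, -0.042]
wrist_force: [0.8, -0.4, 0.4]
finger_gap: 0.0429
```

Emit:
step_arm(
  travel=[
    [15, -36, -1],
    [15, -36, -1],
    [15, -36, -1],
    [10, -36, -1],
    [10, -36, -1],
    [10, -22, -1],
    [5, -12, 0],
    [0, 0, 0],
  ],
  roll=[0, 0, 0, 0, 0, 0, 0, 0],
  grip=[0.5, 0.5, 0.5, 0.5, 0.5, 0.5, 0.5, 0.5],
)

```text
time_s: 16.7
ee_pos: [0.4609, -0.223, 0.1939]
eef_rot: [0.704, 0.044, 0.707, -0.045]
wrist_force: [-0.8, 0.2, 0.0]
finger_gap: 0.0424
```

Emit:
step_arm(
  travel=[
    [0, 0, 0],
    [0, 0, 0],
    [0, 0, 0],
    [0, 0, 0],
    [0, 0, 0],
    [0, 0, 0],
    [0, 0, 0],
    [0, 0, 0],
    [0, 0, 0],
  ],
  roll=[0.11, 0.11, 0.11, 0.11, 0.11, 0.11, 0.1, 0.067, 0],
  grip=[0.5, 0.5, 0.5, 0.5, 0.5, 0.5, 0.5, 0.5, 0.5],
)

```text
time_s: 17.45
ee_pos: [0.4645, -0.2176, 0.1955]
eef_rot: [0.629, 0.322, 0.63, -0.321]
wrist_force: [-0.1, -0.1, -0.4]
finger_gap: 0.0426
```

Run:
```python
from h import *
s=robot.read_state();print(s['time_s'],s['qpos'].round(2),s['ee_pos'],s['finger_gap'])
print(R.from_quat(np.roll(s['eef_rot'],-1)).as_matrix().round(3))
b=np.array([.4655,-.2195,.018]);d=np.array([-.5844,.8115,0])
print(tool(b-s['ee_pos']))
c=cam('wrist','w2.png'); print(proj(c,[b,b+d*.034,b-d*.034]))
```

```text
17.45 [-0.22  0.32  0.79  1.69 -0.24  1.23  1.26] [ 0.46445673 -0.21755433  0.19551317] 0.042618151698594765
[[-0.     0.81   0.586]
 [ 0.001  0.586 -0.81 ]
 [-1.     0.    -0.001]]
[177.50998956  -0.35848895   2.42373517]
[[279.27024697 188.29699418]
 [279.39679818 150.76846035]
 [279.15049567 223.80902779]]
```

View pics/w2.png

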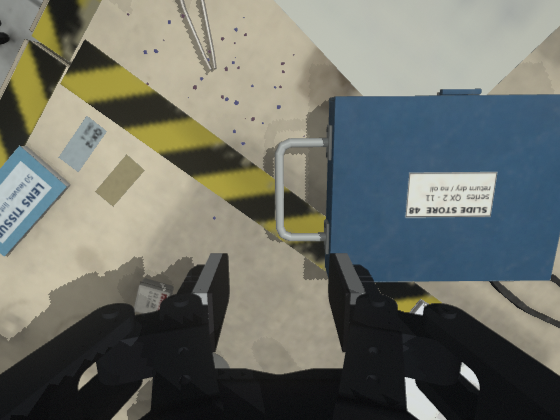

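The blue bar is at column 281, rows 140–240, within about 1.5 mm of prediction. I'm descending.

Emit:
step_arm(
  travel=[
    [0, 1, 3],
    [20, 0, 0],
    [28, 0, 0],
    [30, 0, 0],
    [30, 0, 0],
    [28, 0, 0],
    [22, 0, 0],
    [16, 0, 0],
    [8, 0, 0],
    [5, 0, 0],
    [0, 0, 0],
  ],
  roll=[0, 0, 0, 0, 0, 0, 0, 0, 0, 0, 0],
  grip=[0.5, 0.5, 0.5, 0.5, 0.5, 0.5, 0.5, 0.5, 0.5, 0.5, 0.5],
)

```text
time_s: 18.42
ee_pos: [0.4666, -0.2212, 0.0083]
eef_rot: [0.629, 0.322, 0.63, -0.322]
wrist_force: [0.4, 0.3, 0.2]
finger_gap: 0.0427
```

Emit:
step_arm(
  travel=[
    [3, 0, 0],
    [1, 0, 0],
    [0, 0, 0],
    [0, 0, 0],
    [0, 0, 0],
    [0, 0, 0],
    [0, 0, 0],
    [0, 0, 0],
    [0, 0, 0],
    [0, 0, 0],
  ],
  roll=[0, 0, 0, 0, 0, 0, 0, 0, 0, 0],
  grip=[0.5, 0.5, 1, 1, 1, 1, 1, 1, 1, 1],
  newtons=25,
)

```text
time_s: 19.25
ee_pos: [0.4671, -0.2215, 0.0054]
eef_rot: [0.63, 0.322, 0.629, -0.322]
wrist_force: [-0.8, 0.4, 6.3]
finger_gap: 0.007
```

Emit:
step_arm(
  travel=[
    [-16.5, 0.5, 0],
    [-16.5, 1.5, 0],
    [-16, 2.5, 0],
    [-16, 3.5, 0],
    [-16, 5, 0],
    [-15.5, 6, 0],
    [-15, 7, 0],
    [-14.5, 7.5, 0],
    [-14, 8.5, 0],
    [-13.5, 9.5, 0],
    [-12.5, 10.5, 0],
    [-12, 11, 0],
  ],
  roll=[0, 0, 0, 0, 0, 0, 0, 0, 0, 0, 0, 0],
  grip=[1, 1, 1, 1, 1, 1, 1, 1, 1, 1, 1, 1],
)

```text
time_s: 20.25
ee_pos: [0.5254, -0.1781, 0.1824]
eef_rot: [0.629, 0.322, 0.63, -0.322]
wrist_force: [0.7, -0.0, -2.7]
finger_gap: 0.0067
```

Emit:
step_arm(
  travel=[
    [-11.5, 12, 0],
    [-11, 12.5, 0],
    [-10.5, 13, 0],
    [-9.5, 13.5, 0],
    [-9, 14, 0],
    [-8, 14.5, 0],
    [-8, 15, 0],
    [-8, 15, 0],
    [-8, 15, 0],
    [-8, 14, 0],
    [-8, 10, 0],
    [-8, 5, 0],
  ],
  roll=[0, 0, 0, 0, 0, 0, 0, 0, 0, 0, 0, 0],
  grip=[1, 1, 1, 1, 1, 1, 1, 1, 1, 1, 1, 1],
)

```text
time_s: 21.25
ee_pos: [0.6509, -0.0867, 0.2881]
eef_rot: [0.629, 0.321, 0.631, -0.321]
wrist_force: [-0.3, 0.7, -2.9]
finger_gap: 0.0065
```

Run:
```python
from h import *
s=robot.read_state();print(s['time_s'],s['qpos'].round(2),s['ee_pos'],s['finger_gap'],s['wrist_force'])
cam('scene','s2.png')
```

```text
21.25 [-0.27  0.6   0.72  1.07 -0.38  1.6   0.97] [ 0.65088526 -0.08669363  0.28809151] 0.006498089203132961 [-0.28732246  0.7189467  -2.94130607]
```

View pics/s2.png

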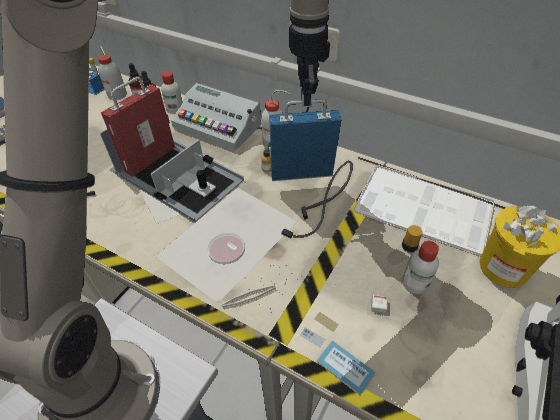

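The blue box hangs upright near (305,145) and the red box stands in the rack at (138,135). I'm raising blue and moving it toward the rack.

Emit:
step_arm(
  travel=[
    [-8, 0, 0],
    [-14, 0, 0],
    [-14, -1, -4],
    [-12, -3, -8],
    [-10, -5, -13],
    [-10, -6, -17],
    [-10, -6, -18],
    [-8, -6, -18],
    [-4, -6, -18],
    [0, -6, -18],
    [0, -5, -15],
    [0, -3, -10],
  ],
  roll=[0, 0, 0, 0, 0, 0, 0, 0, 0, 0, 0, 0],
  grip=[1, 1, 1, 1, 1, 1, 1, 1, 1, 1, 1, 1],
)

```text
time_s: 22.3
ee_pos: [0.5284, -0.0028, 0.3804]
eef_rot: [0.629, 0.322, 0.631, -0.321]
wrist_force: [-0.6, -0.3, -2.3]
finger_gap: 0.0069
```

Emit:
step_arm(
  travel=[
    [0, 0, 0],
    [0, 0, 0],
    [0, 0, 0],
    [0, 0, 0],
    [0, 0, 0],
    [0, 0, 0],
    [0, 0, 0],
    [0, 0, 0],
    [0, 0, 0],
    [0, 0, 0],
    [0, 0, 0],
    [0, 0, 0],
  ],
  roll=[-0.03, -0.06, -0.08, -0.08, -0.08, -0.08, -0.08, -0.08, -0.08, -0.08, -0.06, -0.035],
  grip=[1, 1, 1, 1, 1, 1, 1, 1, 1, 1, 1, 1],
)

```text
time_s: 23.3
ee_pos: [0.5296, -0.0042, 0.3801]
eef_rot: [0.705, 0.042, 0.706, -0.042]
wrist_force: [0.7, 0.4, -3.3]
finger_gap: 0.0068
```

Run:
```python
from h import *
from scan import W
s=robot.read_state();print(s['time_s'],s['qpos'].round(2),s['ee_pos'],s['finger_gap'],s['wrist_force'])
print(R.from_quat(np.roll(s['eef_rot'],-1)).as_matrix().round(3))
print(tool(np.array(W(-.001,.055,.37))-s['ee_pos']))
```

```text
23.3 [-0.48  0.26  0.62  1.26 -0.15  1.66  1.56] [ 0.52960178 -0.00423374  0.38007371] 0.006756052687381775 [ 0.72134232  0.36611636 -3.27188979]
[[-0.001  0.119  0.993]
 [ 0.     0.993 -0.119]
 [-1.     0.    -0.001]]
[ 10.1809889  325.66300637 -21.93628294]
```

Emit:
step_arm(
  travel=[
    [0, 10, 0],
    [0, 20, -2],
    [0, 28, -2],
    [0, 32, -2],
    [0, 34, -2],
    [0, 34, -2],
    [0, 34, -2],
    [0, 34, -2],
    [0, 32, -2],
    [0, 28, -2],
    [0, 20, -2],
    [0, 14, -2],
  ],
  roll=[0, 0, 0, 0, 0, 0, 0, 0, 0, 0, 0, 0],
  grip=[1, 1, 1, 1, 1, 1, 1, 1, 1, 1, 1, 1],
)

```text
time_s: 24.3
ee_pos: [0.5458, 0.3209, 0.3791]
eef_rot: [0.705, 0.042, 0.707, -0.041]
wrist_force: [-1.5, 0.2, -3.8]
finger_gap: 0.0067
```

Emit:
step_arm(
  travel=[
    [8, 0, 0],
    [14, 0, 0],
    [16, 0, 0],
    [16, 0, 0],
    [14, 0, 0],
    [8, 0, 0],
    [4, 0, 0],
    [0, 0, 0],
    [0, 0, 0],
  ],
  roll=[0, 0, 0, 0, 0, 0, 0, 0, 0],
  grip=[1, 1, 1, 1, 1, 1, 1, 1, 1],
)

```text
time_s: 25.05
ee_pos: [0.5476, 0.3169, 0.3009]
eef_rot: [0.706, 0.043, 0.706, -0.043]
wrist_force: [0.5, 0.3, -2.9]
finger_gap: 0.0062
```

```bash
cat > edge.py <<'E'
from scan import *
# foot-front line of the blue box: lowest blue mask edge, and its side edges, in rack coordinates at foot height z
def blue(zf):
    for n in('top','scene'):
        c=robot.camera(n);h=cv2.cvtColor(c['img'],cv2.COLOR_RGB2HSV);m=cv2.inRange(h,(98,110,15),(122,255,255))
        ok=lambda x,y,z:(lambda p:m[int(round(p[1])),int(round(p[0]))]>0)(proj(c,[W(x,y,z)])[0])
        f=[next((round(y*1e3) for y in np.arange(-.02,.2,.001) if ok(x,y,zf) and ok(x,y+.004,zf)),None) for x in(-.06,-.03,0,.03,.06)]
        y0=np.median([v for v in f if v is not None])/1e3+.003
        xs=[x for x in np.arange(-.11,.11,.001) if ok(x,y0,zf)]
        ft=[next((round(y*1e3) for y in np.arange(-.02,.2,.001) if ok(x,y,zf+.103) and ok(x,y+.004,zf+.103)),None) for x in(-.06,.06)]
        print(n,'front',f,'sides',round(min(xs),4),round(max(xs),4),'mid',ft)
import sys
s=robot.read_state();d=np.array(s['ee_pos'])[:2]-O;print(s['time_s'],'tcp rack',(d@X).round(4),(d@Y).round(4),s['ee_pos'][2],s['wrist_force'])
for z in sys.argv[1:]: blue(float(z))
E
python3 edge.py .055 .063
```

```text
25.05 tcp rack 0.0006 0.0503 0.3009227502181786 [ 0.54944394  0.33112355 -2.92729981]
top front [55, 59, 57, 59, 57] sides -0.076 0.083 mid [19, 20]
scene front [61, 60, 61, 62, 60] sides -0.078 0.089 mid [-20, 16]
top front [55, 59, 60, 56, 60] sides -0.077 0.085 mid [16, 18]
scene front [52, 53, 50, 53, 52] sides -0.08 0.082 mid [-20, 18]
```

The foot sits about 25 mm toward +y of the bar, so the box is tilted roughly 6° and its rear is near the red box. I'll back off 15 mm, shift -3 mm in x, and lower.

Emit:
step_arm(
  travel=[
    [0, -4, -1],
    [0, -6, -1],
    [0, -5, -1],
    [6, 0, 0],
    [10, 0, 0],
    [10, 0, 0],
    [10, 0, 0],
    [6, 0, 0],
    [4, 0, 0],
    [2, 0, 0],
    [0, 0, 0],
    [0, 0, 0],
  ],
  roll=[0, 0, 0, 0, 0, 0, 0, 0, 0, 0, 0, 0],
  grip=[1, 1, 1, 1, 1, 1, 1, 1, 1, 1, 1, 1],
)

```text
time_s: 26.25
ee_pos: [0.5431, 0.3022, 0.2526]
eef_rot: [0.706, 0.043, 0.705, -0.043]
wrist_force: [0.1, -0.1, -3.5]
finger_gap: 0.0068
```

```bash
python3 edge.py .011 .018
```

```text
26.25 tcp rack -0.0021 0.0352 0.25263598244701846 [ 0.05146542 -0.14527518 -3.49192988]
top front [43, 41, 39, 43, 41] sides -0.078 0.081 mid [4, 7]
scene front [38, 64, 62, 66, 65] sides -0.081 0.101 mid [-20, 5]
top front [56, 39, 37, 40, 51] sides -0.078 0.079 mid [0, 1]
scene front [35, 54, 56, 60, 57] sides -0.086 0.095 mid [-20, 7]
```

Emit:
step_arm(
  travel=[
    [2, 0, 0],
    [2, 0, 0],
    [2, 0, 0],
    [0, 0, 0],
  ],
  roll=[0, 0, 0, 0],
  grip=[1, 1, 1, 1],
)

```text
time_s: 26.78
ee_pos: [0.5441, 0.3033, 0.2508]
eef_rot: [0.708, 0.044, 0.704, -0.041]
wrist_force: [-2.4, 0.1, 10.4]
finger_gap: 0.0067
```

Emit:
step_arm(
  travel=[
    [2, 0, 0],
    [2, 0, 0],
    [0, 0, 0],
  ],
  roll=[0, 0, 0],
  grip=[1, 1, 1],
)

```text
time_s: 27.03
ee_pos: [0.5446, 0.305, 0.2506]
eef_rot: [0.709, 0.046, 0.703, -0.038]
wrist_force: [-4.7, 1.2, 20.4]
finger_gap: 0.0067
```

Emit:
step_arm(
  travel=[
    [2, 0, 0],
    [2, 0, 0],
    [0, 0, 0],
  ],
  roll=[0, 0, 0],
  grip=[1, 1, 1],
)

```text
time_s: 27.28
ee_pos: [0.5455, 0.3065, 0.2499]
eef_rot: [0.71, 0.047, 0.701, -0.036]
wrist_force: [-6.0, 0.9, 29.8]
finger_gap: 0.0067
```

Emit:
step_arm(
  travel=[
    [-4, 0, 0],
    [-4, 0, 0],
    [0, 4, 0],
    [0, 5, 0],
    [0, 5, 0],
    [0, 4, 0],
    [0, 4, 0],
    [0, 2, 0],
    [0, 0, 0],
    [0, 0, 0],
  ],
  roll=[0, 0, 0, 0, 0, 0, 0, 0, 0, 0],
  grip=[1, 1, 1, 1, 1, 1, 1, 1, 1, 1],
)

```text
time_s: 28.12
ee_pos: [0.5466, 0.3266, 0.2496]
eef_rot: [0.707, 0.043, 0.705, -0.041]
wrist_force: [-2.8, -0.8, 10.7]
finger_gap: 0.0062
```

```bash
python3 edge.py .006
python3 - <<'E'
from scan import *
t=robot.camera('top')
ys=np.arange(.02,.13,.004)
for x in(-.065,.065):print([(round(y*1e3),*[scan(t,x,.212,[y],k)[0] for k in(0,2)]) for y in ys])
E
```

```text
28.1167 tcp rack -0.0015 0.0598 0.2495665868529659 [-2.83310181 -0.75065876 10.7337705 ]
top front [44, 49, 44, 42, 43] sides -0.081 0.078 mid [7, 5]
scene front [44, 69, 69, 69, 69] sides -0.083 0.097 mid [-20, 15]
[(20, 18, 39), (24, 20, 39), (28, 20, 38), (32, 11, 34), (36, 16, 38), (40, 28, 57), (44, 38, 82), (48, 41, 91), (52, 45, 96), (56, 44, 95), (60, 44, 93), (64, 44, 89), (68, 40, 83), (72, 43, 88), (76, 43, 64), (80, 44, 22), (84, 49, 21), (88, 46, 25), (92, 55, 25), (96, 93, 43), (100, 113, 53), (104, 103, 48), (108, 114, 51), (112, 114, 52), (116, 114, 53), (120, 113, 49), (124, 109, 48), (128, 118, 68)]
[(20, 11, 32), (24, 17, 36), (28, 16, 37), (32, 20, 40), (36, 13, 34), (40, 25, 58), (44, 42, 86), (48, 44, 93), (52, 45, 95), (56, 44, 96), (60, 48, 99), (64, 46, 95), (68, 48, 95), (72, 44, 94), (76, 45, 58), (80, 46, 22), (84, 45, 20), (88, 46, 23), (92, 55, 25), (96, 102, 47), (100, 115, 54), (104, 102, 46), (108, 108, 48), (112, 113, 51), (116, 116, 53), (120, 119, 55), (124, 116, 48), (128, 118, 70)]
```

Emit:
step_arm(
  travel=[
    [-4, 0, 0],
    [-4, 0, 0],
    [0, 4, 0],
    [0, 4, 0],
    [0, 3, 0],
    [0, 0, 0],
    [2, 0, 0],
    [2, 0, 0],
    [1, 0, 0],
    [0, 0, 0],
  ],
  roll=[0, 0, 0, 0, 0, 0, 0, 0, 0, 0],
  grip=[1, 1, 1, 1, 1, 1, 1, 1, 1, 1],
)

```text
time_s: 29.1
ee_pos: [0.547, 0.3374, 0.2507]
eef_rot: [0.706, 0.043, 0.705, -0.042]
wrist_force: [-1.4, 0.8, 3.9]
finger_gap: 0.0065
```

```bash
cat > tops.py <<'E'
from scan import *
t=robot.camera('top')
ys=np.arange(.02,.13,.004)
for x in(-.065,.065):
    print('top',x,[(round(y*1e3),*[scan(t,x,.212,[y],k)[0] for k in(0,2)]) for y in ys])
E
python3 edge.py .006; python3 tops.py
```

```text
29.1 tcp rack -0.0024 0.0707 0.2506700651764945 [-1.40700513  0.80876485  3.90496055]
top front [64, 62, 63, 61, 59] sides -0.083 0.076 mid [23, 26]
scene front [65, 69, 69, 69, 69] sides -0.084 0.083 mid [-20, 35]
top -0.065 [(20, 7, 31), (24, 20, 35), (28, 12, 33), (32, 16, 35), (36, 19, 37), (40, 15, 35), (44, 15, 37), (48, 17, 38), (52, 22, 42), (56, 37, 75), (60, 44, 92), (64, 54, 97), (68, 52, 93), (72, 43, 91), (76, 43, 91), (80, 40, 77), (84, 41, 90), (88, 41, 82), (92, 53, 38), (96, 86, 38), (100, 108, 51), (104, 104, 46), (108, 116, 52), (112, 114, 52), (116, 111, 50), (120, 114, 52), (124, 109, 48), (128, 117, 66)]
top 0.065 [(20, 82, 81), (24, 61, 62), (28, 40, 46), (32, 21, 35), (36, 15, 34), (40, 14, 33), (44, 20, 34), (48, 17, 36), (52, 24, 51), (56, 42, 83), (60, 46, 93), (64, 44, 93), (68, 46, 96), (72, 48, 99), (76, 47, 97), (80, 39, 85), (84, 49, 99), (88, 43, 68), (92, 54, 29), (96, 100, 46), (100, 116, 53), (104, 100, 46), (108, 107, 47), (112, 113, 51), (116, 117, 52), (120, 119, 56), (124, 113, 50), (128, 113, 68)]
```

Emit:
step_arm(
  travel=[
    [0, 0, 0],
    [0, 0, 0],
    [0, 0, 0],
    [-4, 0, 0],
    [-8, 0, 0],
    [-12, 0, 0],
    [-15, 0, 0],
    [-15, 0, 0],
    [-10, 0, 0],
    [0, 0, 0],
  ],
  roll=[0, 0, 0, 0, 0, 0, 0, 0, 0, 0],
  grip=[0.7, 0.7, 0.7, 0.7, 0.7, 0.7, 0.7, 0.7, 0.7, 0.7],
)

```text
time_s: 30.08
ee_pos: [0.5484, 0.3371, 0.3166]
eef_rot: [0.708, 0.044, 0.704, -0.042]
wrist_force: [0.2, 0.6, 0.3]
finger_gap: 0.0254
```

```bash
python3 edge.py .006; python3 tops.py
python3 - <<'E'
from scan import *
s=robot.read_state(); print(s['ee_pos'],R.from_quat(np.roll(s['eef_rot'],-1)).as_matrix().round(3)[:2])
# knob: project candidates and print dark blob centroid near
for n in('top','scene'):
    c=robot.camera(n); p=proj(c,[W(.002,-.110,.072)])[0]; print(n,p)
    x,y=p.round().astype(int); g=c['img'][y-9:y+10,x-9:x+10].max(2); m=(g<45).astype(np.uint8)
    k,l,st,ce=cv2.connectedComponentsWithStats(m); print([(st[i,4],(ce[i]+[x-9,y-9]).round(1)) for i in range(1,k) if st[i,4]>15])
E
```

```text
30.0833 tcp rack -0.0009 0.0705 0.3166294208288927 [0.22903494 0.57464728 0.3252319 ]
top front [64, 60, 63, 64, 65] sides -0.083 0.073 mid [23, 34]
scene front [65, 69, 69, 69, 69] sides -0.086 0.083 mid [-20, 39]
top -0.065 [(20, 16, 34), (24, 12, 33), (28, 17, 34), (32, 15, 36), (36, 18, 37), (40, 13, 35), (44, 18, 38), (48, 18, 39), (52, 12, 35), (56, 21, 47), (60, 39, 83), (64, 53, 89), (68, 99, 115), (72, 92, 106), (76, 73, 87), (80, 95, 104), (84, 75, 98), (88, 41, 90), (92, 52, 73), (96, 93, 46), (100, 114, 52), (104, 109, 51), (108, 116, 54), (112, 114, 51), (116, 111, 50), (120, 113, 51), (124, 110, 49), (128, 118, 69)]
top 0.065 [(20, 114, 113), (24, 96, 95), (28, 82, 84), (32, 61, 63), (36, 34, 43), (40, 18, 35), (44, 16, 34), (48, 16, 36), (52, 18, 37), (56, 28, 57), (60, 39, 81), (64, 42, 91), (68, 44, 95), (72, 46, 95), (76, 48, 100), (80, 47, 96), (84, 45, 87), (88, 47, 92), (92, 53, 62), (96, 99, 48), (100, 115, 50), (104, 99, 44), (108, 109, 50), (112, 114, 52), (116, 115, 52), (120, 118, 54), (124, 111, 46), (128, 113, 68)]
[0.54678392 0.33669134 0.31266328] [[-0.001  0.121  0.993]
 [-0.001  0.993 -0.121]]
top [197.42684511 210.34788704]
[(np.int32(64), array([197.7, 202.2])), (np.int32(46), array([198.7, 211.6]))]
scene [201.04841059 171.78962528]
[(np.int32(171), array([204. , 174.9]))]
```

Both boxes stand upright and touching: blue top 57–93, red 94–130. Next is the bookend knob, at about (0.530,0.158).

Emit:
step_arm(
  travel=[
    [0, -12, 0],
    [0, -24, 0],
    [0, -28, 0],
    [0, -30, 0],
    [10, -30, 0],
    [20, -26, 0],
    [25, -18, 0],
    [25, -12, 1],
    [15, 0, 1],
    [5, 0, 0],
    [0, 0, 0],
  ],
  roll=[0, 0, 0, 0, 0, 0, 0, 0, 0, 0, 0],
  grip=[0.7, 0.7, 0.6, 0.5, 0.4, 0.4, 0.4, 0.4, 0.4, 0.4, 0.4],
)

```text
time_s: 31.25
ee_pos: [0.5257, 0.158, 0.2113]
eef_rot: [0.704, 0.042, 0.707, -0.043]
wrist_force: [-0.8, 0.0, 0.0]
finger_gap: 0.0512
```

```bash
python3 edge.py
python3 - <<'E'
from scan import *
c=cam('wrist','w3.png'); print(proj(c,[[.530,.158,.072],[.5287,.157,.072],[.5326,.161,.072]]))
E
```

```text
31.25 tcp rack -0.0023 -0.11 0.21134431100673387 [-0.75277905  0.01977874  0.00264791]
[[280.67981548 202.42316822]
 [279.26623    201.02403377]
 [284.71859309 205.07043456]]
```

View pics/w3.png

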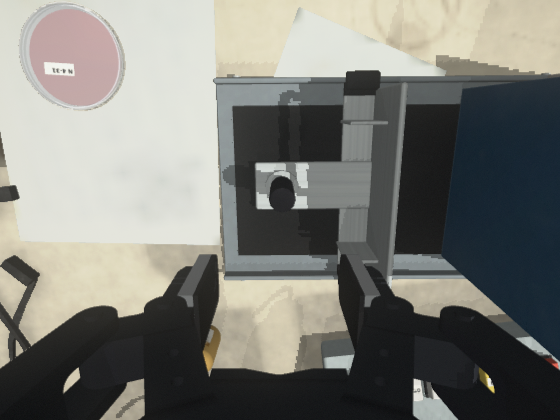

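The wrist view shows the knob top near (283,198), within 3 mm of prediction and centred between the jaws. I'm descending and gripping it.

Emit:
step_arm(
  travel=[
    [10, 1, 1],
    [25, 0, 0],
    [30, 0, 0],
    [30, 0, 0],
    [30, 0, 0],
    [22, 0, 0],
    [14, 0, 0],
    [8, 0, 0],
    [0, 0, 0],
    [0, 0, 0],
  ],
  roll=[0, 0, 0, 0, 0, 0, 0, 0, 0, 0],
  grip=[0.4, 0.4, 0.4, 0.4, 0.4, 0.4, 0.4, 0.4, 0.4, 0.4],
)

```text
time_s: 32.13
ee_pos: [0.5292, 0.1593, 0.0449]
eef_rot: [0.706, 0.043, 0.705, -0.042]
wrist_force: [0.4, -0.2, 0.6]
finger_gap: 0.0515
```

Emit:
step_arm(
  travel=[
    [0, 0, 0],
    [0, 0, 0],
    [0, 0, 0],
    [0, 0, 0],
    [0, 0, 0],
    [0, 0, 0],
  ],
  roll=[0, 0, 0, 0, 0, 0],
  grip=[1, 1, 1, 1, 1, 1],
  newtons=40,
)

```text
time_s: 32.63
ee_pos: [0.5297, 0.1595, 0.0459]
eef_rot: [0.707, 0.043, 0.705, -0.042]
wrist_force: [-0.4, 0.8, 6.0]
finger_gap: 0.0204
```

Emit:
step_arm(
  travel=[
    [0, 4, 0],
    [0, 8, 0],
    [0, 10, 0],
    [0, 10, 0],
    [0, 10, 0],
    [0, 8, 0],
    [0, 6, 0],
    [0, 4, 0],
    [0, 2, 0],
    [0, 0, 0],
  ],
  roll=[0, 0, 0, 0, 0, 0, 0, 0, 0, 0],
  grip=[1, 1, 1, 1, 1, 1, 1, 1, 1, 1],
)

```text
time_s: 33.47
ee_pos: [0.5365, 0.2198, 0.0459]
eef_rot: [0.706, 0.043, 0.705, -0.043]
wrist_force: [-2.0, -1.4, 7.7]
finger_gap: 0.0205
```

Emit:
step_arm(
  travel=[
    [0, 2, 0],
    [0, 2, 0],
    [0, 2, 0],
    [0, 2, 0],
    [0, 2, 0],
    [0, 2, 0],
    [0, 0, 0],
  ],
  roll=[0, 0, 0, 0, 0, 0, 0],
  grip=[1, 1, 1, 1, 1, 1, 1],
)

```text
time_s: 34.05
ee_pos: [0.5378, 0.2313, 0.046]
eef_rot: [0.706, 0.043, 0.705, -0.043]
wrist_force: [-2.0, -1.5, 8.7]
finger_gap: 0.0207
```

Emit:
step_arm(
  travel=[
    [0, 2, 0],
    [0, 2, 0],
    [0, 2, 0],
    [0, 2, 0],
    [0, 0, 0],
  ],
  roll=[0, 0, 0, 0, 0],
  grip=[1, 1, 1, 1, 1],
)

```text
time_s: 34.47
ee_pos: [0.5385, 0.2369, 0.0459]
eef_rot: [0.706, 0.042, 0.706, -0.045]
wrist_force: [-3.7, -5.8, 10.2]
finger_gap: 0.0205
```

```bash
python3 edge.py; python3 tops.py
```

```text
34.4667 tcp rack 0.001 -0.0302 0.04594405415200763 [-3.69898519 -5.84418238 10.19940291]
top -0.065 [(20, 53, 43), (24, 59, 49), (28, 61, 51), (32, 66, 56), (36, 71, 61), (40, 74, 64), (44, 84, 70), (48, 86, 72), (52, 93, 79), (56, 96, 82), (60, 101, 85), (64, 106, 90), (68, 109, 93), (72, 110, 93), (76, 117, 100), (80, 118, 101), (84, 121, 103), (88, 125, 105), (92, 125, 105), (96, 130, 109), (100, 128, 108), (104, 128, 108), (108, 127, 108), (112, 125, 107), (116, 116, 84), (120, 114, 54), (124, 115, 50), (128, 111, 60)]
top 0.065 [(20, 7, 10), (24, 20, 17), (28, 39, 34), (32, 62, 53), (36, 60, 50), (40, 100, 85), (44, 128, 109), (48, 128, 109), (52, 128, 110), (56, 115, 97), (60, 112, 96), (64, 123, 105), (68, 121, 103), (72, 121, 101), (76, 118, 98), (80, 116, 97), (84, 111, 93), (88, 109, 93), (92, 102, 90), (96, 100, 83), (100, 104, 73), (104, 96, 60), (108, 83, 52), (112, 80, 47), (116, 98, 55), (120, 115, 60), (124, 120, 59), (128, 111, 53)]
```

Emit:
step_arm(
  travel=[
    [0, 2, 0],
    [0, 2, 0],
    [0, 0, 0],
  ],
  roll=[0, 0, 0],
  grip=[1, 1, 1],
)

```text
time_s: 34.77
ee_pos: [0.5389, 0.2405, 0.0459]
eef_rot: [0.706, 0.042, 0.706, -0.045]
wrist_force: [-3.9, -6.0, 10.8]
finger_gap: 0.0204
```

Emit:
step_arm(
  travel=[
    [0, 2, 0],
    [0, 2, 0],
    [0, 0, 0],
  ],
  roll=[0, 0, 0],
  grip=[1, 1, 1],
)

```text
time_s: 35.02
ee_pos: [0.5393, 0.2445, 0.0459]
eef_rot: [0.706, 0.042, 0.706, -0.045]
wrist_force: [-4.5, -6.0, 11.7]
finger_gap: 0.0206
```

Emit:
step_arm(
  travel=[
    [0, 2, 0],
    [0, 2, 0],
    [0, 0, 0],
  ],
  roll=[0, 0, 0],
  grip=[1, 1, 1],
)

```text
time_s: 35.27
ee_pos: [0.5396, 0.2469, 0.0459]
eef_rot: [0.705, 0.042, 0.706, -0.046]
wrist_force: [-5.1, -7.2, 12.8]
finger_gap: 0.0205
```

Emit:
step_arm(
  travel=[
    [0, 2, 0],
    [0, 2, 0],
    [0, 0, 0],
  ],
  roll=[0, 0, 0],
  grip=[1, 1, 1],
)

```text
time_s: 35.52
ee_pos: [0.5396, 0.2469, 0.0459]
eef_rot: [0.704, 0.04, 0.707, -0.048]
wrist_force: [-6.9, -13.5, 14.3]
finger_gap: 0.0205
```

Emit:
step_arm(
  travel=[
    [0, 2, 0],
    [0, 2, 0],
    [0, 0, 0],
  ],
  roll=[0, 0, 0],
  grip=[1, 1, 1],
)

```text
time_s: 35.77
ee_pos: [0.5396, 0.2469, 0.0458]
eef_rot: [0.704, 0.039, 0.708, -0.051]
wrist_force: [-8.8, -17.7, 17.8]
finger_gap: 0.0205
```

The bookend has stopped and the force is rising, so the row is snug. I'll ease off, release and withdraw.

Emit:
step_arm(
  travel=[
    [0, -3, 0],
    [0, -2, 0],
    [0, 0, 0],
    [0, 0, 0],
    [0, 0, 0],
    [-8, 0, 0],
    [-20, 0, 0],
    [-30, 0, 0],
    [-30, 0, 0],
    [-30, 0, 0],
    [-20, 0, 0],
    [0, 0, 0],
  ],
  roll=[0, 0, 0, 0, 0, 0, 0, 0, 0, 0, 0, 0],
  grip=[1, 1, 0.45, 0.45, 0.45, 0.45, 0.45, 0.45, 0.45, 0.45, 0.45, 0.45],
)

```text
time_s: 36.77
ee_pos: [0.5435, 0.257, 0.1886]
eef_rot: [0.709, 0.044, 0.702, -0.04]
wrist_force: [0.2, -0.2, 0.2]
finger_gap: 0.047
```

Emit:
step_arm(
  travel=[
    [-5, -20, -20],
    [-5, -30, -20],
    [-5, -30, -20],
    [-5, -30, -20],
    [-5, -30, -20],
    [0, -30, -20],
    [0, -10, -5],
    [0, 0, 0],
  ],
  roll=[0, 0, 0, 0, 0, 0, 0, 0],
  grip=[0.45, 0.45, 0.45, 0.45, 0.45, 0.45, 0.45, 0.45],
)

```text
time_s: 37.43
ee_pos: [0.3924, 0.0892, 0.2072]
eef_rot: [0.705, 0.044, 0.706, -0.043]
wrist_force: [-1.0, 0.6, 0.8]
finger_gap: 0.0466
```

```bash
python3 edge.py; python3 tops.py
python3 - <<'E'
from scan import *
t=cam('top');s=cam('scene')
a=cv2.resize(t['img'][110:270,85:245],None,fx=2.5,fy=2.5,interpolation=2);b=cv2.resize(s['img'][70:230,95:255],None,fx=2.5,fy=2.5,interpolation=2)
cv2.imwrite('pics/fin.png',np.hstack([a,b])[:,:,::-1])
E
```

```text
37.4333 tcp rack -0.1265 -0.1941 0.2072172644006023 [-1.02261051  0.57225841  0.76161731]
top -0.065 [(20, 39, 49), (24, 13, 30), (28, 17, 35), (32, 17, 36), (36, 16, 36), (40, 17, 37), (44, 17, 38), (48, 19, 38), (52, 18, 39), (56, 22, 41), (60, 17, 39), (64, 18, 38), (68, 29, 60), (72, 41, 86), (76, 58, 93), (80, 96, 111), (84, 106, 117), (88, 107, 121), (92, 125, 137), (96, 82, 105), (100, 41, 85), (104, 59, 67), (108, 109, 52), (112, 118, 52), (116, 112, 51), (120, 123, 56), (124, 116, 51), (128, 115, 53)]
top 0.065 [(20, 130, 127), (24, 106, 103), (28, 111, 108), (32, 107, 106), (36, 105, 106), (40, 78, 81), (44, 49, 53), (48, 37, 48), (52, 20, 37), (56, 18, 37), (60, 15, 37), (64, 18, 39), (68, 26, 47), (72, 41, 83), (76, 44, 93), (80, 46, 97), (84, 48, 99), (88, 49, 103), (92, 49, 102), (96, 44, 89), (100, 52, 105), (104, 58, 77), (108, 98, 50), (112, 115, 50), (116, 109, 49), (120, 114, 52), (124, 117, 52), (128, 119, 52)]
```

View pics/fin.png

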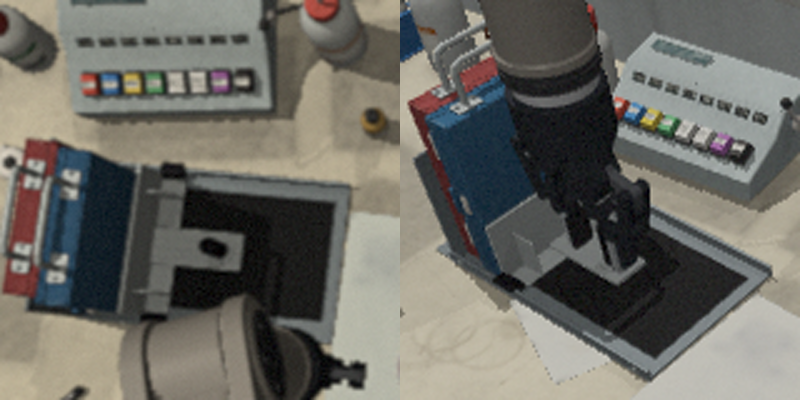

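Run:
```python
from scan import *
c=robot.camera('top')
w=onz(c,(85+212/2.5,110+244/2.5),.072)[:2]-O; print('knob rack',(w@X).round(4),(w@Y).round(4))
# bystanders: image change since start at their places
a=cv2.imread('pics/top0.png')[:,:,::-1].astype(int);b=c['img'].astype(int)
for n,(u,v),r in[('dish',(258,257),16),('oil',(234,158),8),('stain',(404,208),14),('case',(384,179),9),('cov',(382,242),8)]:
    print(n,np.abs(a-b)[v-r:v+r,u-r:u+r].mean().round(1))
print(robot.close_job())
```

```text
knob rack 0.002 -0.0278
dish 2.4
oil 2.1
stain 2.5
case 2.2
cov 2.4
the job is handed in; nothing more can be done
None
```

The job is handed in after about 37.5 s of the 72 s allowed. Both boxes stand on end in the rack, handles up. The red one is against the end plate with the blue one beside it, and the bookend is pushed up against them.

**Last checks:**
- **Boxes:** the blue box's upper front edge is at rack y ≈ 69 mm (68 expected), and the red/blue seam is at about 104 mm. The yaw looks straight.
- **Bookend:** it stopped moving while the push force rose from about 7 to 18 N, so the row is held snugly. I then eased off, let go of the knob and moved the arm clear.
- **Bystanders:** the picture at the dish, both bottles, the small box and the screw case is unchanged from the start apart from image noise.

**One check disagreed:** reading the knob by eye from the top view put it at rack y ≈ -28 mm, where -22 was expected. I did not resolve this 6 mm difference. Knob readings had varied by about 4 mm between cameras earlier. In the final picture the bookend still appeared to be touching the blue box.

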